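# Open the bowl clamp for loading and hold it

### The job

Get the spring-loaded bowl clamp ready for loading: first, with the jaw still closed, press the two hinged covers of its spring housings down until they click and stay shut. Then take the jaw's upright handle, pull the jaw out against its spring until its pointer stands in the middle of the gap of the little index fork, and finish while still holding the handle there, because the jaw springs back if let go. Leave the crockery and tools around it where they are.

Things in the scene. Friction and masses are not known exactly. Their poses are not given: they have to be found in the camera images.
- clamp: Bowl clamp fixed to the bench: grey base plate, x -170 to 210, y -115 to 115 mm of its frame, 12 mm thick. Origin on the bench under the guide rods; z up. The jaw is pulled along this frame's -x; the fixed jaw (62 mm high) is at its +x end. Two spring housings 90 x 62 mm, rims 46 mm above the bench, centred at x 45, y +76 and -76 mm. No other part but the handle is over 66 mm high.
- cover_left (a joint): Hinge of the cover of the housing on the clamp's +y side, rad: 0 shut, opens upward to 0.85. Aluminium, 88 mm (clamp's x) by 58 mm, 4 mm thick. Hinge along x at y 106, z 48 mm (outer side); free edge is the inner one. A light spring lifts it to about 0.4 unless shut; in the last 0.2 rad it snaps over a ball detent (about 5 N pressing 42 mm from the hinge) that holds it at 0.
- cover_right (a joint): The same for the cover on the clamp's -y side, a mirror image (hinge line at y -106 mm, free inner edge at y -48 mm when shut).
- press_left (a point): Point on top of the left cover near its free edge, 42 mm from the hinge line, middle of its length; when shut it is at x 45, y 64, z 52 mm of the clamp's frame. Moves with the cover.
- press_right (a point): The same point on the right cover; when shut at x 45, y -64, z 52 mm of the clamp's frame.
- jaw_slide (a joint): Travel of the moving jaw, m: 0 = closed (home, where it starts), grows as the jaw is pulled along the clamp's -x, end stop at 0.09. The spring pulls it home with about 4 N at 0 and 9 to 10 N at 0.08.
- jaw: The moving jaw with its handle, an upright black paddle 14 mm thick along the clamp's x, 36 mm wide along its y, 54 mm tall. Origin: middle of the handle's foot, 44 mm above the bench, at x -45, y 0 mm of the clamp's frame when the jaw is home. Top 98 mm above the bench; foot flange 22 x 44 mm, 4 mm high; carriage below 120 x 50 mm, its top 44 mm above the bench. Axes like the clamp's.
- pointer (a point): Tip of the flat steel pointer, 4 mm wide along the clamp's x, that sticks out of the carriage to the clamp's -y side beside the handle (same x as the handle), 45 mm above the bench. Moves with the jaw.
- index: Index fork fixed on the base plate on the clamp's -y side: dark steel block 30 x 22 mm with two steel prongs on top that point at the carriage, a 16 mm gap between them along the clamp's x; 37 mm tall. Origin: middle of its underside, 12 mm above the bench; axes like the clamp's. Its place along the clamp's x differs from start to start.
- mark (a point): The mark: middle of the gap between the tips of the fork's prongs, 45 mm above the bench. The pointer tip passes the prong tips without touching. The jaw is set when pointer and mark have the same x in the clamp's frame (jaw travel 45 to 80 mm).
- bowl: Bystander, not to be disturbed: white ceramic bowl, 110 mm across, 50 mm high, beside the clamp. Origin: on its axis, centre of its underside.
- cup: Bystander, not to be disturbed: white ceramic cup without handle, 72 mm across, 75 mm high, beside the clamp. Origin: on its axis, centre of its underside.
- foot_ring: Bystander, not to be disturbed: terracotta ring, 48 mm across, 10 mm high, lying on the clamp's base plate. Origin: on its axis, centre of its underside.
- kiln_prop: Bystander, not to be disturbed: white ceramic cylinder, 26 mm across, 34 mm high, standing on the clamp's base plate. Origin: on its axis, centre of its underside.
- brush: Bystander, not to be disturbed: brush with a wooden handle lying on the bench. Origin: on its underside, x along its length.
- scraper: Bystander, not to be disturbed: spatula-like scraper with a dark wooden handle lying on the bench. Origin: on its underside, x along its length.
- jar: Bystander, not to be disturbed: white jar with a metal lid, 70 mm across, 90 mm high. Origin: on its axis, centre of its underside.
- plate: Bystander, not to be disturbed: white ceramic plate, 170 mm across, 20 mm high. Origin: on its axis, centre of its underside.

How it is judged:
By the outcome, as a careful person would: the job done as asked, in the order asked, and still so for the second after the job is handed in, while the arm keeps its last pose, push and grip.
It also fails if it takes over 54 s, if anything falls off the work surface, if the arm or the gripper's body presses on something with over 40 N, if the wrist force passes 120 N, or if a joint passes its speed limit or range.

### The arm

A 7-joint arm with a two-finger parallel gripper is mounted at the origin on the work surface. World frame = base frame: x ahead of the robot, y to its left, z up, the work surface at z = 0. Lengths are in m, angles in rad, forces in N, time in s.
With the tool pointing down it reaches from about 0.4 to 0.85 m from the base axis. Payload 10.4 kg.
Tool frame: the origin (TCP) lies between the finger pads; the fingertips stand manip.tcp_to_tips ahead of it and the grasp point (between the pads) lies 2 mm behind it (manip.tcp_to_tips is the distance from the TCP to the fingertips, in m); y points along the fingers, z is the direction in which the jaws open and shut, and the axes are right-handed (so a half turn about y gives the same grasp; the last joint's range is limited). The gripper opens to 85 mm and grips with 20 to 120 N. Pads are 22 mm wide; open, the fingers measure 114 mm over their backs; the gripper's body (76 mm by 85 mm) begins 54 mm behind the grasp point. The pads swing forward as they close: fully open they stand 13 mm farther back than shut.
Start: joints at [1.269, 0.332, -0.065, 1.46, 0.022, 1.35, -0.088], TCP at [0.172, -0.601, 0.248] pointing down, gripper open.
Joint ranges: [-2.6, 2.6], [-0.5, 2.12], [-1.47, 1.34], [0.16, 2.42], [-1.27, 4.41], [0.06, 2.06], [-2.6, 2.6]. Speed limits (rad/s): [2.22, 2.22, 2.79, 2.79, 3.14, 3.14, 3.14].

### API

Orientations are given as a unit quaternion [x, y, z, w].
In Python, from workcell import manip gives the robot as it stands. The module is installed in compiled form; this text tells all that it offers.
- The arm moves only by the tool move_arm, never from a script. Its argument "increments" is a list of rows, each an object with "offset": the shift along the tool's x, y, z in m, a list of three; "yaw": the turn about the tool's y in degrees; "jaw": the closure in counts, from 0 (fully open) to 255 (shut). In form: [{"offset": [tx, ty, tz], "yaw": yaw, "jaw": jaw}, ...]. A call has 1 to 10 rows; each row is the pose to reach, as a shift and turn from the pose measured when the call began, along the tool's axes at that moment; what a row does not reach only later rows make up. A row lasts 1/12 s, in which the tool goes at most 41.7 mm and 7.16 degrees, less where a joint would pass 70% of its speed; a pose out of reach is approached as far as the arm can. A call with a gripper value outside its range is refused whole. The fingers move at their own pace and stop on an object; "squeeze" is the grip in N (left out, the last holds). Time passes only in rows, so rows that repeat a pose let the fingers close. It gives the time, the measured TCP pose, the force and the opening at its end, in the units of the state.
- manip.get_obs(): the state, without advancing time (a new reading comes with each control period).
- manip.camera(name): name is "scene" or "top" or "wrist"; returns a dict with "pixels" (400x640x3 uint8, red, green, blue), "depth" (400x640 float32, m along the optical axis (not along the pixel's ray), 0 where there is no reading), "intrinsics" (3x3 intrinsics, pixels), "R" (3x3) and "t" (3): a world point X has camera coordinates R X + t; the wrist camera has in their place "mount" (4x4, takes a point from camera to tool coordinates, whose origin is the TCP and whose axes are the tool frame's). Camera axes: x right, y down, z forward; pixel columns grow to the right and rows downward; lengths in m; the calibration is good to about 2 mm. The wrist camera is an equidistant fisheye: a pixel r from the principal point sees the ray r / f radians off the axis. A picture is of the moment at which its call begins: read the wrist's pose just before it.
- manip.hand_in(): hands the job in, once; it reports no verdict.
Trained networks look in a picture, given as the dict that the camera call returned (one of the last four; its "shot" number tells which), for a name from the list of things; names that differ only in an ending like _2 or _b are one class to them, and where a whole thing is asked for, a point or a joint stands for the part that bears it (a point fixed in the world has none). Each returns a list of dicts, best first, with "confidence" (0 to 1); they miss things now and then, are a little off and sometimes report something else, mostly with a low value. They report only what shows in the picture. A call takes as long as a camera call.
- manip.recognise(picture, query): "bbox" ([left, top, right, bottom] in pixels, round what is visible of it).
- manip.spot_point(picture, query): "centre" ([column, row] in pixels: a listed point, or the origin of a listed thing).
The state is a dict: "clock": time; "joint_pos": joint angles; "joint_velocities": joint speeds; "tau": joint torques, N m; "position": TCP position; "ee_rot": TCP orientation; "ft_force": force on the tool from outside, world axes, zero at the start; "torque": the same for the moment, N m; "grip_width": opening from 0.0 (shut) to 1.0 (fully open).
Only numpy, scipy, OpenCV 4.12 (cv2) and the standard library are available. Lean on these libraries where they do the work, as an engineer would, in place of code of your own. Each camera call takes 0.05 s, during which the arm holds its last target. There are 200 camera calls.

## Working session

There is one attempt and no reset: what is moved stays moved. The work goes in short steps, Python scripts to look and compute and a tool call to move; the robot and the scene stay as the last step left them, time stands still between calls to the robot, and variables do not carry over. Pictures are saved under pics/ and viewed, about 8 in all and at most 12, crops included, and the job is handed in when it is done.

Besides the shell and the picture viewer there is one more tool, called as name(argument=value, ...) on one line, values as JSON. move_arm: Moves the arm, as the interface text tells. Its arguments: {"type":"object","properties":{"increments":{"type":"array","items":{"type":"object","properties":{"offset":{"type":"array","items":{"type":"number"}},"yaw":{"type":"number"},"jaw":{"type":"number"}}}},"squeeze":{"type":"number"}},"required":["increments"]}

```bash
mkdir -p pics; ls; cat > h.py <<'E'
import numpy as np, cv2
from workcell import manip
from scipy.spatial.transform import Rotation as Ro
def ray(c,px):
    K=c["intrinsics"]; d=np.linalg.inv(K)@[px[0],px[1],1]; return -c["R"].T@c["t"], c["R"].T@d
def at_z(c,px,z):
    o,d=ray(c,px); return o+d*(z-o[2])/d[2]
def tri(c1,p1,c2,p2):
    (o1,d1),(o2,d2)=ray(c1,p1),ray(c2,p2)
    s=np.linalg.lstsq(np.c_[d1,-d2],o2-o1,rcond=None)[0]
    a,b=o1+s[0]*d1,o2+s[1]*d2; return (a+b)/2,np.linalg.norm(a-b)
def dep(c,px):
    u,v=int(round(px[0])),int(round(px[1])); z=c["depth"][v,u]
    o,d=ray(c,px); return o+d*z
def save(c,n): cv2.imwrite("pics/"+n,c["pixels"][:,:,::-1])
E
python3 - <<'E'
from h import *
np.set_printoptions(precision=4,suppress=True)
o=manip.get_obs(); print(o, manip.tcp_to_tips)
S=manip.camera("scene");T=manip.camera("top")
both=np.hstack
save(S,"s1.png");save(T,"t1.png")
for q in ["clamp","press_left","press_right","jaw","pointer","index","mark","kiln_prop","foot_ring","cup","jar","bowl","brush","scraper","plate"]:
    r=[manip.spot_point(c,q)[:2] for c in (S,T)]
    print(q,[[(np.round(x["centre"],1).tolist(),round(x["confidence"],2)) for x in k] for k in r])
    if r[0] and r[1]: print("   ",*tri(S,r[0][0]["centre"],T,r[1][0]["centre"]), dep(T,r[1][0]["centre"]))
E
```

```text
pics
{'clock': 0.0, 'joint_pos': array([ 1.2694,  0.3329, -0.0647,  1.461 ,  0.0216,  1.3499, -0.0885]), 'joint_velocities': array([-0.0002, -0.0009, -0.    ,  0.0018,  0.0006, -0.0003,  0.0013]), 'tau': array([ -0.0002, -62.5458,   0.049 , -39.1616,   0.0163,   0.0099,
         0.    ]), 'position': array([ 0.1719, -0.6005,  0.2475]), 'ee_rot': array([-0.0983,  0.7008, -0.6997,  0.0982]), 'ft_force': array([-0.3419,  0.6202,  0.0299]), 'torque': array([-0.0382, -0.0389, -0.0022]), 'grip_width': 1.0008575281128482} 0.017
clamp [[([319.7, 219.9], 0.85)], [([323.1, 224.4], 0.74), ([316.9, 208.9], 0.59)]]
    [ 0.5252 -0.0243 -0.0286] 0.04847370134954064 [ 0.5048 -0.0372  0.0975]
press_left [[([339.5, 192.0], 0.48)], [([287.6, 197.9], 0.82)]]
    [0.5787 0.0619 0.0708] 0.0067813823003989105 [0.5806 0.0635 0.0817]
press_right [[([326.5, 221.2], 0.75), ([164.9, 278.6], 0.66)], [([331.4, 179.7], 0.62)]]
    [ 0.6296 -0.067   0.0589] 0.014164814857609604 [ 0.6332 -0.0617  0.0753]
jaw [[([308.1, 203.8], 0.6)], [([322.7, 224.4], 0.86), ([304.9, 244.5], 0.54)]]
    [ 0.5088 -0.0342  0.0439] 0.
[... 896 characters left out ...]
4160828 [ 0.5578 -0.2128  0.0104]
jar [[([245.7, 313.9], 0.68)], [([458.9, 182.7], 0.67)]]
    [ 0.6357 -0.4484 -0.0073] 0.00984189163160463 [ 0.6231 -0.4243  0.0878]
bowl [[([351.8, 182.3], 0.72)], [([246.1, 216.5], 0.76)]]
    [0.5318 0.1923 0.0103] 0.004979492220933068 [0.5301 0.1921 0.0004]
brush [[([345.9, 141.4], 0.68)], [([169.4, 274.4], 0.77)]]
    [0.3537 0.411  0.0133] 0.013732143674139136 [0.3592 0.4146 0.0168]
scraper [[([162.7, 281.0], 0.68)], [([481.6, 262.6], 0.66)]]
    [ 0.3855 -0.5202  0.0066] 0.020484843306909993 [ 0.3911 -0.5153 -0.0046]
plate [[([414.7, 162.8], 0.64)], [([151.3, 180.8], 0.95)]]
    [ 0.6398  0.4828 -0.0126] 0.0012656086387608475 [ 0.6383  0.4792 -0.0025]
```

```bash
python3 - <<'E'
import cv2
a=cv2.imread("pics/t1.png")[130:280,220:420];cv2.imwrite("pics/t1c.png",cv2.resize(a,None,fx=4,fy=4,interpolation=cv2.INTER_CUBIC))
a=cv2.imread("pics/s1.png")[150:270,240:400];cv2.imwrite("pics/s1c.png",cv2.resize(a,None,fx=5,fy=5,interpolation=cv2.INTER_CUBIC))
E
```

```text
(no output)
```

View pics/t1c.png

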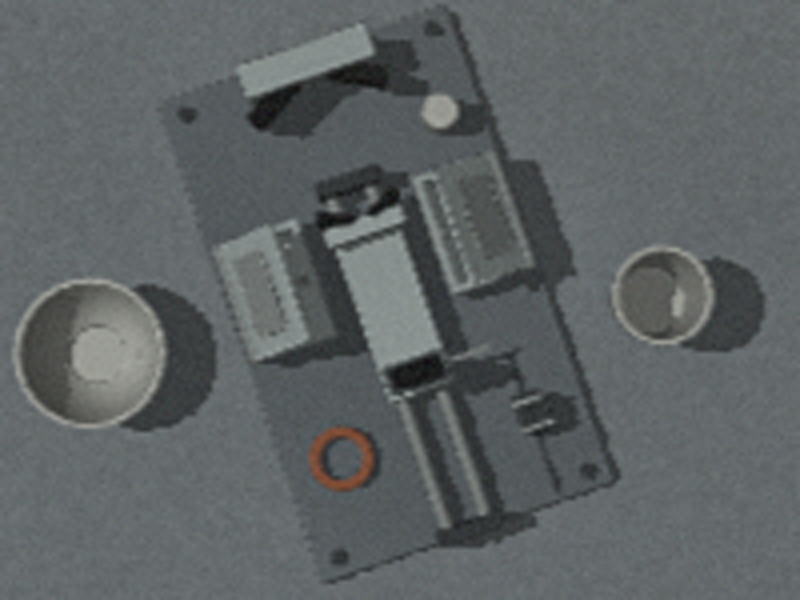

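View pics/s1c.png

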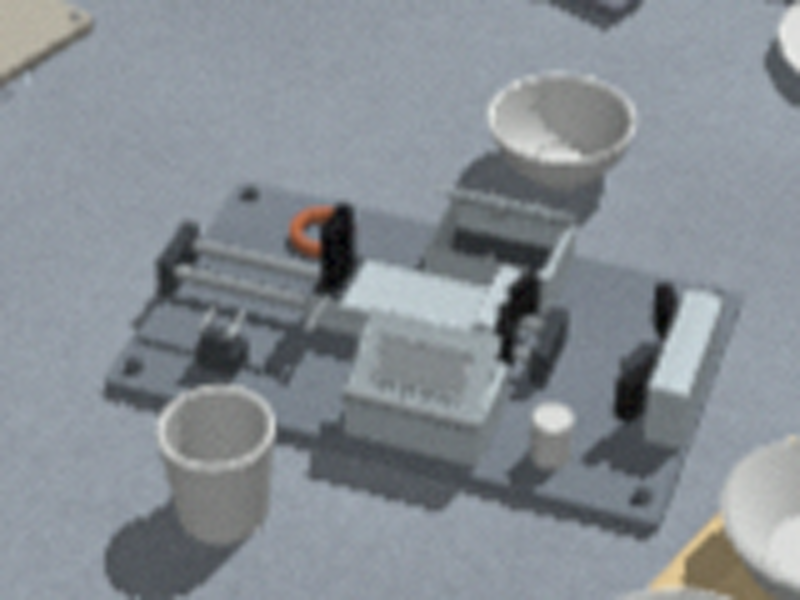

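The top crop shows the clamp with its rods at the bottom and its fixed jaw at the top. The plate corners are at about (615,480), (325,582), (165,105) and (450,8). The handle is at (415,372) and the fork at (540,410), and both covers are raised. Next I fit the clamp pose.

```bash
cat >> h.py <<'E'
np.set_printoptions(precision=4,suppress=True)
def fit(P,W):
    p,w=P.mean(0),W.mean(0); a,b=P-p,W-w
    th=np.arctan2((a[:,0]*b[:,1]-a[:,1]*b[:,0]).sum(),(a*b).sum()); c,s=np.cos(th),np.sin(th)
    R=np.array([[c,-s],[s,c]]); return th,w-R@p,(a@R.T-b)
def plan(pos,th,o=None):
    """offset in tool axes to world pos; yaw so that tool z is along clamp x (either sign)"""
    o=o or manip.get_obs(); R=Ro.from_quat(o["ee_rot"]).as_matrix()
    off=R.T@(np.array(pos)-o["position"])
    d=R.T@np.array([np.cos(th),np.sin(th),0]); y=np.degrees(np.arctan2(d[0],d[2]))
    y=(y+90)%180-90
    return off,y
def clampw(th,t,x,y,z):
    c,s=np.cos(th),np.sin(th); return np.array([t[0]+c*x-s*y,t[1]+s*x+c*y,z])
E
python3 - <<'E'
from h import *
T=manip.camera("top"); o=manip.get_obs()
f=lambda u,v:(u/4+220-.4,v/4+130-.4)
cor=[(615,480),(325,582),(165,105),(450,8)]
W=np.array([at_z(T,f(*c),0.012)[:2] for c in cor]); P=np.array([[-.17,-.115],[-.17,.115],[.21,.115],[.21,-.115]])
th,t,r=fit(P,W); print("plate",th,t); print(r)
# other features: handle top, fork tips, housing
for n,p,z in [("handle top",(415,372),.098),("fork mid",(527,413),.045),("pointer",(487,350),.045),("kiln",(440,110),.046),("fixedjaw",(307,60),.062)]:
    w=at_z(T,f(*p),z)[:2]; R=np.array([[np.cos(th),np.sin(th)],[-np.sin(th),np.cos(th)]]); print(n,w,R@(w-t))
print(Ro.from_quat(o["ee_rot"]).as_matrix())
for n,q in [("L",(.045,.069,.17)),("R",(.045,-.069,.17)),("H",(-.045,0,.2))]: print(n,clampw(th,t,*q),*plan(clampw(th,t,*q),th,o))
E
```

```text
plate 0.3294478088348893 [ 0.5521 -0.0264]
[[-0.0025 -0.0021]
 [-0.002   0.0001]
 [ 0.0018  0.0028]
 [ 0.0027 -0.0007]]
handle top [ 0.5099 -0.0379] [-0.0437  0.0028]
fork mid [ 0.4809 -0.1205] [-0.0978 -0.0659]
pointer [ 0.5268 -0.0915] [-0.0451 -0.0534]
kiln [ 0.7029 -0.0577] [ 0.1325 -0.0784]
fixedjaw [0.7371 0.0394] [0.1964 0.0024]
[[-0.9614  0.0001  0.2752]
 [-0.2752 -0.0001 -0.9614]
 [-0.     -1.      0.0001]]
L [0.5724 0.0534 0.17  ] [-0.565   0.0783 -0.5189] 87.09649071512632
R [ 0.617  -0.0772  0.17  ] [-0.5719  0.0783 -0.3811] 87.09649071512632
H [ 0.5096 -0.041   0.2   ] [-0.4786  0.0483 -0.4454] 87.09649071512632
```

move_arm(increments=[{"offset":[-0.572,0.06,-0.38],"yaw":-93,"jaw":255},{"offset":[-0.572,0.06,-0.38],"yaw":-93,"jaw":255},{"offset":[-0.572,0.06,-0.38],"yaw":-93,"jaw":255},{"offset":[-0.572,0.06,-0.38],"yaw":-93,"jaw":255},{"offset":[-0.572,0.06,-0.38],"yaw":-93,"jaw":255},{"offset":[-0.572,0.06,-0.38],"yaw":-93,"jaw":255},{"offset":[-0.572,0.06,-0.38],"yaw":-93,"jaw":255},{"offset":[-0.572,0.06,-0.38],"yaw":-93,"jaw":255},{"offset":[-0.572,0.06,-0.38],"yaw":-93,"jaw":255},{"offset":[-0.572,0.06,-0.38],"yaw":-93,"jaw":255}], squeeze=30)

```text
clock: 2.48
position: [0.4422, -0.2832, 0.2123]
ee_rot: [0.491, -0.509, 0.509, -0.491]
ft_force: [0.2, -1.5, -0.3]
grip_width: -0.001
```

```bash
python3 - <<'E'
from h import *
o=manip.get_obs(); th=.3294;t=np.array([.5521,-.0264])
print(o["joint_pos"],o["position"]);print(*plan(clampw(th,t,.045,-.066,.17),th,o))
E
```

```text
[ 0.911   0.1695 -0.4714  1.7534  0.0817  1.237   0.3827] [ 0.4422 -0.2832  0.2123]
[-0.2151  0.0422  0.1662] -20.933921512801476
```

move_arm(increments=[{"offset":[-0.215,0.042,0.166],"yaw":-21,"jaw":255},{"offset":[-0.215,0.042,0.166],"yaw":-21,"jaw":255},{"offset":[-0.215,0.042,0.166],"yaw":-21,"jaw":255},{"offset":[-0.215,0.042,0.166],"yaw":-21,"jaw":255},{"offset":[-0.215,0.042,0.166],"yaw":-21,"jaw":255},{"offset":[-0.215,0.042,0.166],"yaw":-21,"jaw":255},{"offset":[-0.215,0.042,0.166],"yaw":-21,"jaw":255},{"offset":[-0.215,0.042,0.166],"yaw":-21,"jaw":255},{"offset":[-0.215,0.042,0.166],"yaw":-21,"jaw":255}])

```text
clock: 3.23
position: [0.6162, -0.0724, 0.1696]
ee_rot: [-0.576, 0.41, -0.41, 0.576]
ft_force: [-0.1, -0.4, -0.0]
grip_width: 0.004
```

```bash
python3 - <<'E'
from h import *
o=manip.get_obs(); th=.3294;t=np.array([.5521,-.0264])
print(o["clock"],o["joint_pos"],o["position"],o["ft_force"]);print(*plan(clampw(th,t,.045,-.066,.17),th,o))
W=manip.camera("wrist");save(W,"w1.png");print(W["mount"],W["intrinsics"])
E
```

```text
3.2333 [ 0.5163  0.4447 -0.6147  1.5469  0.2655  1.2348  0.1933] [ 0.6162 -0.0724  0.1696] [-0.0881 -0.426  -0.001 ]
[ 0.0018 -0.0004 -0.0008] 0.250326654133886
[[-0.0003  0.9475  0.3199 -0.0827]
 [ 0.0003 -0.3199  0.9475 -0.1256]
 [ 1.      0.0004 -0.0001  0.0011]
 [ 0.      0.      0.      1.    ]] [[309.7069   0.     319.3241]
 [  0.     309.7069 197.8572]
 [  0.       0.       1.    ]]
```

View pics/w1.png

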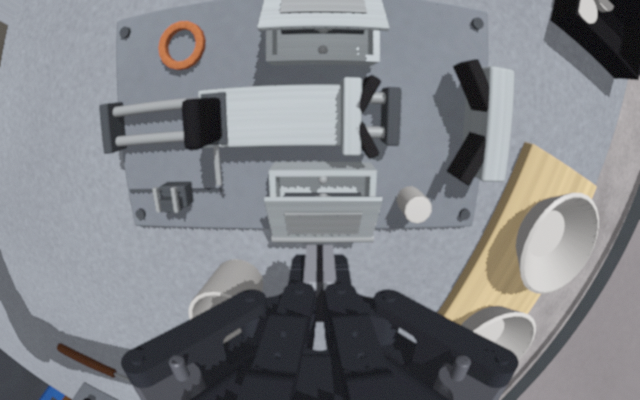

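The wrist view shows the pointer tip at about (217,187) and the prong tips at about (168,187). The plate corners are at about (118,18), (488,12), (473,228) and (136,226). The right cover is raised, with the fingers below it in the image.

```bash
cat >> h.py <<'E'
def wpt(W,o,px,z):
    K=W["intrinsics"]; a=(np.array(px)-K[:2,2])/K[0,0]; r=np.linalg.norm(a)
    d=np.array([*(a/r*np.sin(r)),np.cos(r)]) if r>0 else np.array([0,0,1.])
    R=Ro.from_quat(o["ee_rot"]).as_matrix(); M=W["mount"]
    p=o["position"]+R@M[:3,3]; d=R@M[:3,:3]@d; return p+d*(z-p[2])/d[2]
def toclamp(w,th,t):
    R=np.array([[np.cos(th),np.sin(th)],[-np.sin(th),np.cos(th)]]); return R@(w[:2]-t)
E
python3 - <<'E'
from h import *
o=manip.get_obs();W=manip.camera("wrist"); th=.3294;t=np.array([.5521,-.0264])
for n,p,z in [("corner -x+y",(118,18),.012),("c +x+y",(488,12),.012),("c+x-y",(473,228),.012),("c-x-y",(136,226),.012),("handle top",(203,121),.098),("ptr",(217,187),.045),("prongs",(168,187),.045),("fixed",(499,123),.062),("Lfree edge -x",(267,28),.07),("kiln",(415,205),.046),("R rim -x",(271,172),.046),("R rim +x",(375,172),.046)]:
    w=wpt(W,o,p,z); print(n,w,toclamp(w,th,t))
P=np.array([[-.17,.115],[.21,.115],[.21,-.115],[-.17,-.115]])
Wc=np.array([wpt(W,o,p,.012)[:2] for p in [(118,18),(488,12),(473,228),(136,226)]]); print(*fit(P,Wc))
E
```

```text
corner -x+y [0.3588 0.0321 0.012 ] [-0.164   0.1179]
c +x+y [0.7159 0.152  0.012 ] [0.2127 0.1158]
c+x-y [ 0.7919 -0.0646  0.012 ] [ 0.2145 -0.1137]
c-x-y [ 0.4342 -0.1867  0.012 ] [-0.1634 -0.1135]
handle top [ 0.5212 -0.0332  0.098 ] [-0.0314  0.0036]
ptr [ 0.5294 -0.0956  0.045 ] [-0.0439 -0.0581]
prongs [ 0.4827 -0.1112  0.045 ] [-0.0931 -0.0578]
fixed [0.7368 0.0415 0.062 ] [0.1967 0.0045]
Lfree edge -x [0.5375 0.0413 0.07  ] [0.0081 0.0688]
kiln [ 0.6996 -0.0543  0.046 ] [ 0.1306 -0.0741]
R rim -x [ 0.5717 -0.0672  0.046 ] [ 0.0054 -0.0449]
R rim +x [ 0.654  -0.0388  0.046 ] [ 0.0924 -0.0447]
0.3286443664133715 [ 0.5563 -0.0232] [[-0.0006 -0.0014]
 [ 0.002   0.0014]
 [ 0.0003  0.0003]
 [-0.0017 -0.0003]]
```

move_arm(increments=[{"offset":[0,0.035,0],"yaw":0,"jaw":255},{"offset":[0,0.065,0],"yaw":0,"jaw":255},{"offset":[0,0.075,0],"yaw":0,"jaw":255},{"offset":[0,0.08,0],"yaw":0,"jaw":255},{"offset":[0,0.085,0],"yaw":0,"jaw":255},{"offset":[0,0.09,0],"yaw":0,"jaw":255},{"offset":[0,0.095,0],"yaw":0,"jaw":255},{"offset":[0,0.098,0],"yaw":0,"jaw":255},{"offset":[0,0.1,0],"yaw":0,"jaw":255},{"offset":[0,0.1,0],"yaw":0,"jaw":255}])

```text
clock: 4.17
position: [0.6158, -0.0759, 0.0703]
ee_rot: [0.576, -0.411, 0.412, -0.575]
ft_force: [-0.5, -0.8, 0.0]
grip_width: 0.001
```

move_arm(increments=[{"offset":[0,0.002,0],"yaw":0,"jaw":255},{"offset":[0,0.004,0],"yaw":0,"jaw":255},{"offset":[0,0.004,0],"yaw":0,"jaw":255}])

```text
clock: 4.42
position: [0.6164, -0.0761, 0.0679]
ee_rot: [0.576, -0.41, 0.412, -0.575]
ft_force: [-6.6, 0.5, 15.7]
grip_width: -0.0
```

```bash
python3 - <<'E'
from h import *
o=manip.get_obs(); print(o["position"],o["ft_force"],o["torque"])
W=manip.camera("wrist");save(W,"w2.png")
E
```

```text
[ 0.6164 -0.0761  0.0679] [-6.6265  0.543  15.7433] [0.0449 1.5011 0.0191]
```

View pics/w2.png

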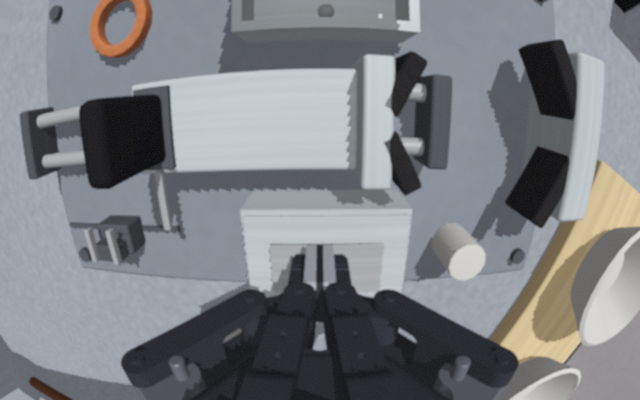

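The image shows the right cover flat on its housing, with 16 N at the tip and the tip height at the shut level. I lift, cross over and press the left cover.

move_arm(increments=[{"offset":[0,-0.04,0],"yaw":0,"jaw":255},{"offset":[0,-0.075,0],"yaw":0,"jaw":255},{"offset":[-0.04,-0.085,0.003],"yaw":0,"jaw":255},{"offset":[-0.08,-0.085,0.003],"yaw":0,"jaw":255},{"offset":[-0.115,-0.085,0.003],"yaw":0,"jaw":255},{"offset":[-0.135,-0.085,0.003],"yaw":0,"jaw":255},{"offset":[-0.135,-0.085,0.003],"yaw":0,"jaw":255},{"offset":[-0.135,-0.085,0.003],"yaw":0,"jaw":255}])

```text
clock: 5.13
position: [0.5754, 0.0536, 0.1529]
ee_rot: [0.576, -0.409, 0.412, -0.575]
ft_force: [-0.2, -0.2, 1.2]
grip_width: 0.001
```

```bash
python3 - <<'E'
from h import *
o=manip.get_obs(); th=.329;t=np.array([.554,-.0248]); print(o["position"],o["ft_force"],toclamp(o["position"],th,t))
print(*plan(clampw(th,t,.045,.066,.073),th,o))
E
```

```text
[0.5754 0.0536 0.1529] [-0.1965 -0.2129  1.2463] [0.0456 0.0673]
[ 0.001   0.0799 -0.0007] 0.12859046751688652
```

move_arm(increments=[{"offset":[0,0.035,0],"yaw":0,"jaw":255},{"offset":[0,0.055,0],"yaw":0,"jaw":255},{"offset":[0,0.062,0],"yaw":0,"jaw":255},{"offset":[0,0.068,0],"yaw":0,"jaw":255},{"offset":[0,0.073,0],"yaw":0,"jaw":255},{"offset":[0,0.078,0],"yaw":0,"jaw":255},{"offset":[0,0.082,0],"yaw":0,"jaw":255},{"offset":[0,0.085,0],"yaw":0,"jaw":255},{"offset":[0,0.086,0],"yaw":0,"jaw":255}])

```text
clock: 5.88
position: [0.5765, 0.0528, 0.0678]
ee_rot: [0.576, -0.409, 0.413, -0.575]
ft_force: [-3.3, -4.4, 12.8]
grip_width: 0.001
```

move_arm(increments=[{"offset":[0,-0.04,0],"yaw":0,"jaw":255},{"offset":[0,-0.08,0],"yaw":0,"jaw":200},{"offset":[0.02,-0.11,-0.03],"yaw":0,"jaw":60},{"offset":[0.045,-0.12,-0.06],"yaw":0,"jaw":60},{"offset":[0.066,-0.12,-0.09],"yaw":0,"jaw":60},{"offset":[0.066,-0.12,-0.092],"yaw":0,"jaw":60},{"offset":[0.066,-0.12,-0.092],"yaw":0,"jaw":60},{"offset":[0.066,-0.12,-0.092],"yaw":0,"jaw":60}])

```text
clock: 6.55
position: [0.5106, -0.0386, 0.1882]
ee_rot: [-0.575, 0.409, -0.413, 0.575]
ft_force: [1.0, 1.1, -1.0]
grip_width: 0.769
```

```bash
python3 - <<'E'
from h import *
o=manip.get_obs(); th=.329;t=np.array([.554,-.0248]); print(o["position"],o["ft_force"],toclamp(o["position"],th,t),o["grip_width"])
print(*plan(clampw(th,t,-.045,.001,.075),th,o))
W=manip.camera("wrist");save(W,"w3.png")
E
```

```text
[ 0.5106 -0.0386  0.1882] [ 1.0328  1.0678 -0.9927] [-0.0456  0.001 ] 0.7688864541608192
[-0.0006  0.1132  0.0001] 0.08995783685801939
```

View pics/w3.png

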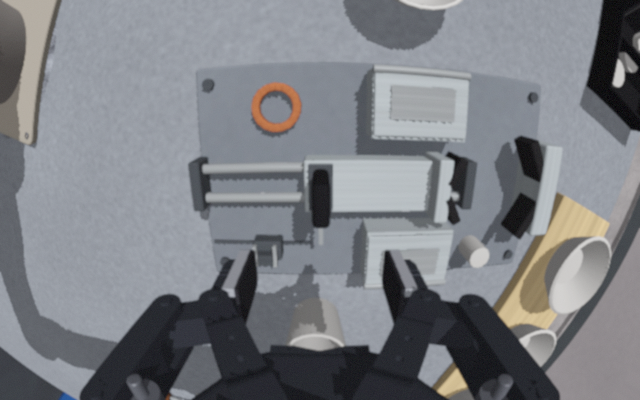

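Both covers are flat. The handle top at (321,197) is centred between the fingers, so I descend and grip.

move_arm(increments=[{"offset":[0,0.04,0],"yaw":0,"jaw":60},{"offset":[0,0.08,0],"yaw":0,"jaw":60},{"offset":[0,0.1,0],"yaw":0,"jaw":60},{"offset":[0,0.113,0],"yaw":0,"jaw":60},{"offset":[0,0.113,0],"yaw":0,"jaw":160},{"offset":[0,0.113,0],"yaw":0,"jaw":255},{"offset":[0,0.113,0],"yaw":0,"jaw":255},{"offset":[0,0.113,0],"yaw":0,"jaw":255},{"offset":[0,0.113,0],"yaw":0,"jaw":255},{"offset":[0,0.113,0],"yaw":0,"jaw":255}], squeeze=70)

```text
clock: 7.43
position: [0.512, -0.0382, 0.0768]
ee_rot: [-0.576, 0.408, -0.413, 0.576]
ft_force: [-2.7, 0.3, 6.9]
grip_width: 0.157
```

```bash
python3 - <<'E'
from h import *
o=manip.get_obs(); th=.329;t=np.array([.554,-.0248]); print(o["position"],o["ft_force"],toclamp(o["position"],th,t),o["grip_width"],o["joint_pos"])
W=manip.camera("wrist")
print([(p["centre"],p["confidence"]) for q in("pointer","mark") for p in manip.spot_point(W,q)])
a=W["pixels"][150:350,120:420,::-1];cv2.imwrite("pics/w4.png",cv2.resize(a,None,fx=2.6,fy=2.6,interpolation=cv2.INTER_CUBIC))
E
```

```text
[ 0.512  -0.0382  0.0768] [-2.7332  0.2668  6.8806] [-0.0441  0.0009] 0.15685868381054646 [ 0.5501  0.3264 -0.6419  1.9167  0.2409  0.9675  0.1289]
[]
```

View pics/w4.png

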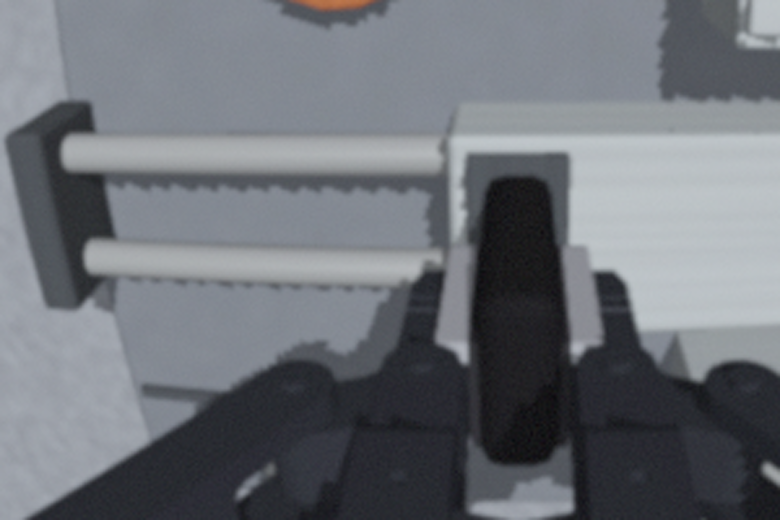

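move_arm(increments=[{"offset":[0,0,-0.008],"yaw":0,"jaw":255},{"offset":[0,0,-0.018],"yaw":0,"jaw":255},{"offset":[0,0,-0.028],"yaw":0,"jaw":255},{"offset":[0,0,-0.036],"yaw":0,"jaw":255},{"offset":[0,0,-0.042],"yaw":0,"jaw":255},{"offset":[0,0,-0.045],"yaw":0,"jaw":255},{"offset":[0,0,-0.045],"yaw":0,"jaw":255},{"offset":[0,0,-0.045],"yaw":0,"jaw":255}])

```text
clock: 8.25
position: [0.4697, -0.0529, 0.0769]
ee_rot: [-0.575, 0.407, -0.414, 0.576]
ft_force: [6.1, 1.2, -12.5]
grip_width: 0.157
```

```bash
python3 - <<'E'
from h import *
o=manip.get_obs(); th=.329;t=np.array([.554,-.0248]); print(o["position"],o["ft_force"],toclamp(o["position"],th,t),o["grip_width"])
S=manip.camera("scene");T=manip.camera("top")
for c in(S,T):print([(q,p["centre"],p["confidence"]) for q in("pointer","mark") for p in manip.spot_point(c,q)])
a=cv2.resize(S["pixels"][185:235,260:330,::-1],None,fx=8,fy=8,interpolation=cv2.INTER_CUBIC)
K=cv2.resize(T["pixels"][195:255,300:370,::-1],(560,480)[:2],interpolation=cv2.INTER_CUBIC)
cv2.imwrite("pics/st5.png",np.vstack([a,K])[:, :][:880]);cv2.imwrite("pics/st5.png",cv2.resize(np.hstack([a,K[:400]]),None,fx=.71,fy=.71))
save(S,"S5.png");save(T,"T5.png")
E
```

```text
[ 0.4697 -0.0529  0.0769] [  6.0839   1.167  -12.5457] [-0.0888  0.0006] 0.15707516381085
[('pointer', [289.2, 216.1], 0.72), ('pointer', [318.3, 219.8], 0.58), ('mark', [286.4, 215.6], 0.58), ('mark', [244.7, 311.3], 0.31)]
[('pointer', [288.2, 199.7], 0.41)]
```

View pics/st5.png

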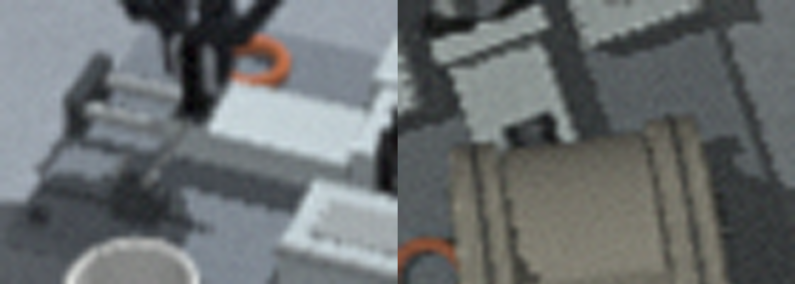

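The scene view shows the pointer close to the near prong. The fork is clearest in the earlier wrist images with the jaw home, so I take the exact travel from those.

```bash
python3 - <<'E'
import cv2,numpy as np
a=cv2.imread("pics/w1.png")[160:220,145:235];b=cv2.imread("pics/w2.png")[160:275,70:190]
r=lambda i,f:cv2.resize(i,None,fx=f,fy=f,interpolation=cv2.INTER_CUBIC)
a=r(a,4);b=r(b,3.5); H=max(a.shape[0],b.shape[0]); p=lambda i:cv2.copyMakeBorder(i,0,H-i.shape[0],0,0,0)
cv2.imwrite("pics/z6.png",np.hstack([p(a),p(b)]));print(a.shape,b.shape)
E
```

```text
(240, 360, 3) (402, 420, 3)
```

View pics/z6.png

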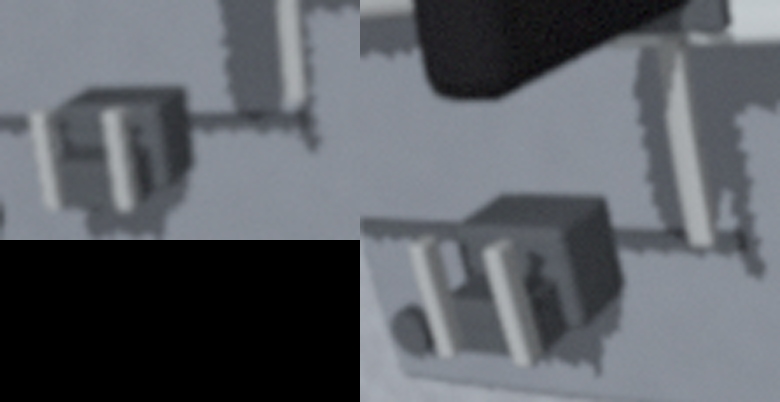

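```bash
python3 - <<'E'
from h import *
M=np.array([[-0.0003,.9475,.3199,-.0827],[.0003,-.3199,.9475,-.1256],[1,.0004,-.0001,.0011],[0,0,0,1]])
W=dict(mount=M,intrinsics=np.array([[309.7069,0,319.3241],[0,309.7069,197.8572],[0,0,1]]))
th=.329;t=np.array([.554,-.0248])
q1=np.array([-.576,.41,-.41,.576]);q2=np.array([.576,-.41,.412,-.575])
for pos,q,P in [([.6162,-.0724,.1696],q1,[(154.6,187.1),(173.4,187.1),(217.9,186)]),([.6164,-.0761,.0679],q2,[(88,229.2),(109.1,230),(166.9,229.2)])]:
  for z in(.045,.047):
    o=dict(position=np.array(pos),ee_rot=q/np.linalg.norm(q)); c=[toclamp(wpt(W,o,p,z),th,t) for p in P]
    print(z,*c,"travel",c[2][0]-(c[0][0]+c[1][0])/2)
E
```

```text
0.045 [-0.109  -0.0571] [-0.0884 -0.0572] [-0.0441 -0.0564] travel 0.05462848909135877
0.047 [-0.1078 -0.0565] [-0.0873 -0.0566] [-0.0434 -0.0558] travel 0.05419181052148386
0.045 [-0.1086 -0.0582] [-0.0889 -0.0578] [-0.044  -0.0554] travel 0.05474045833120452
0.047 [-0.1066 -0.0572] [-0.0871 -0.0568] [-0.0429 -0.0544] travel 0.0540019281222609
```

move_arm(increments=[{"offset":[0,0,-0.004],"yaw":0,"jaw":255},{"offset":[0,0,-0.008],"yaw":0,"jaw":255},{"offset":[0,0,-0.01],"yaw":0,"jaw":255},{"offset":[0,0,-0.01],"yaw":0,"jaw":255},{"offset":[0,0,-0.01],"yaw":0,"jaw":255},{"offset":[0,0,-0.01],"yaw":0,"jaw":255}])

```text
clock: 9.05
position: [0.4607, -0.0561, 0.0769]
ee_rot: [-0.575, 0.407, -0.414, 0.577]
ft_force: [6.9, -0.0, -14.1]
grip_width: 0.155
```

```bash
python3 - <<'E'
from h import *
o=manip.get_obs(); th=.329;t=np.array([.554,-.0248]); print(o["clock"],o["position"],o["ft_force"],toclamp(o["position"],th,t),o["grip_width"])
S=manip.camera("scene");W=manip.camera("wrist");save(S,"S7.png")
r=lambda i,f:cv2.resize(i,None,fx=f,fy=f,interpolation=cv2.INTER_CUBIC)
b=cv2.imread("pics/S5.png")
cv2.imwrite("pics/z7.png",np.vstack([np.hstack([r(S["pixels"][195:230,262:302,::-1],10),r(b[195:230,262:302],10)]),r(np.ascontiguousarray(W["pixels"][:,:,::-1]),.6)[:240,:].copy() if 0 else cv2.copyMakeBorder(r(np.ascontiguousarray(W["pixels"][:,:,::-1]),.6),0,0,0,416,cv2.BORDER_CONSTANT)]))
# predicted scene pixels for pointer tip / mark / prongs
for n,x in [("ptr",-.044-(-.0441-toclamp(o["position"],th,t)[0])),("mark",-.0985),("p1",-.1085),("p2",-.0885)]:
    X=clampw(th,t,x,-.0568,.045); p=S["intrinsics"]@(S["R"]@X+S["t"]); print(n,p[:2]/p[2],((p[0]/p[2])-262)*10,((p[1]/p[2])-195)*10)
E
```

```text
9.05 [ 0.4607 -0.0561  0.0769] [  6.9173  -0.01   -14.0655] [-0.0984  0.0005] 0.1549083513765497
ptr [285.1603 211.605 ] 231.60328805649272 166.0504725779083
mark [285.1062 211.5915] 231.06217916675462 165.91512026205805
p1 [282.3651 210.9059] 203.65092052558225 159.058501552191
p2 [287.8585 212.28  ] 258.58479106643586 172.79959273981234
```

View pics/z7.png

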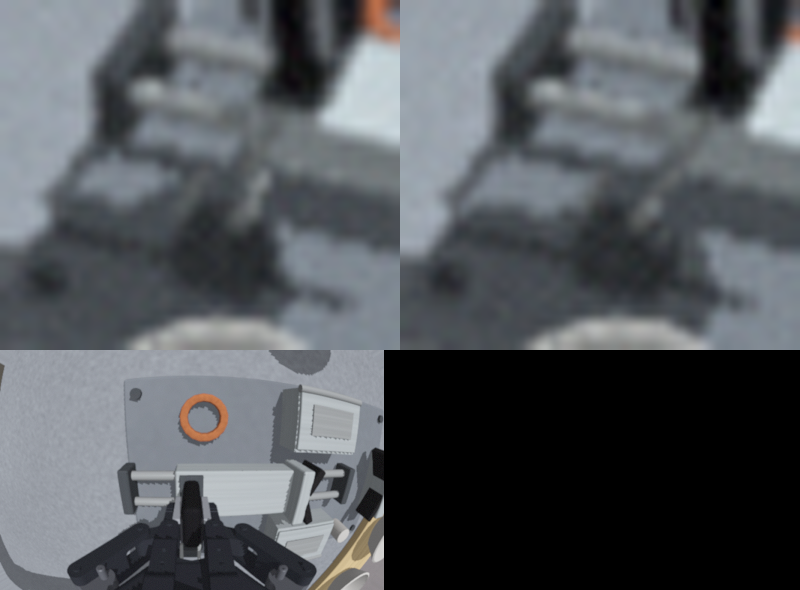

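```bash
python3 - <<'E'
from h import *
o=manip.get_obs(); print(toclamp(o["position"],.329,np.array([.554,-.0248])),o["ft_force"],np.abs(o["joint_velocities"]).max(),o["grip_width"])
print(manip.hand_in())
E
```

```text
[-0.0984  0.0005] [  7.1795   1.2738 -14.8094] 0.0010241836470881733 0.15438479681304546
the job is handed in; nothing more can be done
None
```

The job is handed in at about 9 s on the clock. Both covers are shut, and the arm is still holding the jaw with its pointer at the mark.

- **Covers:** I pressed the right one and then the left while the jaw was still closed, with about 16 N and 13 N. Wrist images after lifting off showed both flat, and the last one still did.
- **Jaw:** I gripped the handle with 70 N and pulled the jaw about 54.3 mm. Two earlier close wrist views had put the mark at 54.0 to 54.7 mm of travel. A first rough estimate from one wide wrist view gave about 49 mm, and I replaced it with those two.
- **Slip:** There was none to see. The carriage edge sits at the same place in the wrist image as when I gripped, and the arm was at rest at the end.

**Weak points in the checks:**
- At the end the gripper hid the fork from the top and wrist cameras. The scene view was coarse and shadowed; it fits the pointer standing between the prongs but does not prove it is centred.
- The point detector found neither the pointer nor the mark in the wrist view after gripping. Partway through the pull it gave unreliable results in the other two views.
- About 14 N of vertical strain remained on the grip.
- The surrounding crockery and tools were not touched on purpose. The foot ring and kiln prop showed undisturbed in the last wrist image, but I did not measure the others again.

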